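Clear the sleeves off the tub by gauge fit, then hold its lid open

TASK

Sort the two brass guide sleeves standing on the lid of the sharpening-stone tub: the one that fits goes over the gauge pin, fully down on its foot plate, and the one that is too tight for the pin is stood upright in the red reject tray. Then, and only then, lift the tub's lid by its black handle bar and hold it open at 60 degrees so that I can take a stone out: it falls shut if let go, so finish while still holding it there in the gripper. Leave everything else on the bench where it is.

Things in the scene. Friction and masses are not known exactly. Their poses are not given: they have to be found in the camera images.
- sleeve_a: Brass sleeve (plain tube), outside diameter 32 mm, 40 mm high, bore 15 mm: it slides over the gauge pin. Starts upright on the tub's lid. Origin: centre of its lower end; z along its axis. 90 to 160 g
- sleeve_b: Brass sleeve, outside the same as sleeve_a (32 mm diameter, 40 mm high) but bore 9 mm: too tight for the gauge pin. Starts upright on the tub's lid. Origin: centre of its lower end; z along its axis. 100 to 190 g
- gauge: Fixed gauge: square aluminium foot plate 100 x 100 x 15 mm with an upright dark steel pin in its middle. Origin: centre of the plate's underside, z up
- pin_foot (a point): Foot of the gauge pin, on its axis at the top face of the foot plate (15 mm above the table). The pin is 12 mm in diameter and stands 55 mm out of the plate; its top 8 mm taper to 6 mm diameter. A fitting sleeve that is fully down rests on the plate here
- pin_tip (a point): Top of the gauge pin, on its axis, 70 mm above the table
- tray: Fixed red reject tray, 120 x 120 mm outside, 14 mm high, walls 4 mm, floor 4 mm thick. Origin: centre of its underside; x and y along its sides. The gauge and the tray may stand on either side of the tub
- tub: Fixed clear tub with sharpening stones, 170 mm (x) by 220 mm (y), 80 mm high, covered by the blue lid, whose flat top is 88 mm above the table when shut. Origin: centre of its underside; its x axis points from the handle side to the hinge side, z up
- lid_hinge (a point): Middle of the lid's hinge line, on the tub's far upper rim, 80 mm above the table. The hinge line runs along the tub's y axis. With the lid shut the handle bar lies 205 mm from here against the tub's x axis and 4 mm higher; it swings about this line
- lid_bar (a point): Middle of the lid's black round handle bar, 12 mm in diameter, parallel to the hinge line, 96 mm long between the arms at its ends; shut, it is 84 mm above the table, 35 mm out from the tub's near wall (27 mm clear gap). It moves with the lid. A vertical gripper can pinch it from above, a finger on each side, and the bar turns between the pads as the lid rises
- lid (a joint): Lid angle in rad: 0 shut, grows as the handle side rises, stop at 1.4 (80 degrees); wanted 1.05 (60 degrees). The lid (240 to 390 g) swings freely and falls shut from any angle; about 2 N at the bar carries it
- stone_dark: Bystander: dark grey sharpening stone, 26 x 150 x 12 mm, lying flat. Origin: centre of its underside, long side along its y
- stone_red: Bystander: red-brown sharpening stone, 26 x 150 x 12 mm, lying flat. Origin: centre of its underside, long side along its y
- oil_bottle: Bystander: green bottle, 56 mm diameter, 150 mm high. Origin: centre of its underside
- paste_jar: Bystander: jar with black cap, 64 mm diameter, 60 mm high. Origin: centre of its underside
- screwdriver: Bystander: screwdriver lying on the table beyond the tub, along its own x axis, handle towards -x. Origin: on the table under its middle
- cup: Bystander: white cup, 76 mm diameter, 85 mm high. Origin: centre of its underside
There are look-alikes about, which are no part of the job. What is shaped like the gauge but orange or pink is not meant.

How it is judged:
By the outcome, as a careful person would: the job done as asked, in the order asked, and still so for the second after the job is handed in, while the arm keeps its last pose, push and grip.
It also fails if it takes over 69 s, if anything falls off the work surface, if the arm or the gripper's body presses on something with over 40 N, if the wrist force passes 120 N, or if a joint passes its speed limit or range.

ROBOT

A 6-joint arm with a two-finger parallel gripper is mounted at the origin on the work surface. World frame = base frame: x ahead of the robot, y to its left, z up, the work surface at z = 0. Lengths are in mm, angles in degrees, forces in N, time in s.
With the tool pointing down it reaches from about 350 to 850 mm from the base axis. Payload 8.1 kg.
Tool frame: the origin (TCP) lies midway between the tips of the shut fingers; the grasp point (between the pads) lies 19 mm behind it; z points along the fingers, y is the direction in which the jaws open and shut (so a half turn about z gives the same grasp; the last joint's range is limited). The gripper opens to 85 mm and grips with 20 to 120 N. Pads are 22 mm wide; open, the fingers measure 114 mm over their backs; the gripper's body (76 mm by 85 mm) begins 54 mm behind the grasp point. The pads swing forward as they close: fully open they stand 13 mm farther back than shut.
Start: joints at [-73.934, 7.471, 85.268, -0, 87.261, -4.893], TCP at [214.638, -560.3, 231.292] pointing down, gripper open.
Joint ranges: [-169.43, 169.43], [-51.17, 129.36], [1.28, 143.12], [-76.62, 256.62], [0, 156.53], [-152.29, 152.29]. Speed limits (degrees/s): [136.94, 136.94, 159.86, 180, 180, 180].

INTERFACE

Orientations are given as [roll, pitch, yaw] about the fixed x, y, z axes, in that order (R = Rz(yaw) Ry(pitch) Rx(roll)).
In Python, from bench import r gives the robot as it stands.
- The arm moves only by the tool carry_out, never from a script. Its argument "increments" is a list of rows, each a list of 3 entries, a list of its own where there are three numbers: the shift along the tool's x, y, z in m, then the turn, a rotation vector about the tool's x, y, z in rad, then the closure, from 0 (fully open) to 1 (shut). A call has 1 to 12 rows; each row shifts and turns the pose as measured when the row begins, along the tool's axes as they then stand; what a row does not reach is not made up. A row lasts 1/10 s, in which the tool goes at most 50 mm and 8.59 degrees, less where a joint would pass 70% of its speed; a pose out of reach is approached as far as the arm can. A call with a gripper value outside its range is refused whole. The fingers move at their own pace and stop on an object; "newtons" is the grip in N (left out, the last holds). Time passes only in rows, so rows that do not move let the fingers close. It gives the time, the measured TCP pose, the force and the opening at its end, in the units of the state.
- r.sense(): the state, without advancing time (a new reading comes with each control period).
- r.snapshot(name): name is "scene" or "top" or "wrist"; returns a dict with "image" (384x512x3 uint8, blue, green, red), "vertical_fov" (degrees; the focal length in pixels is half the picture's height over the tangent of half this angle, whatever the lens; pixels are square), "cx", "cy" (the principal point, pixels), "k1" (the pictures are not rectified: a ray, as slopes to the right and down, at radius r is drawn at 1 + k1 r^2 times it, then the intrinsics apply), "rvec" (rotation vector, rad) and "tvec" (3), from world to camera coordinates, as OpenCV has them. Camera axes: x right, y down, z forward; pixel columns grow to the right and rows downward; lengths in mm; the calibration is good to about 2 mm. A picture is of the moment at which its call begins. There is no depth.
- r.hand_in(): hands the job in, once; it reports no verdict.
The state is a dict: "time": time; "joint_pos": joint angles; "qd": joint speeds; "joint_efforts": joint torques, N m; "tool_pos": TCP position; "tcp_rot": TCP orientation; "ft_force": force on the tool from outside, world axes, zero at the start; "wrist_torque": the same for the moment, N m; "finger_gap": finger opening in mm.
Only numpy, scipy, OpenCV 4.12 (cv2) and the standard library are available. Lean on these libraries where they do the work, as an engineer would, in place of code of your own. Each camera call takes 0.05 s, during which the arm holds its last target.

## Working session

There is one attempt and no reset: what is moved stays moved. The work goes in short steps, Python scripts to look and compute and a tool call to move; the robot and the scene stay as the last step left them, time stands still between calls to the robot, and variables do not carry over. Pictures are saved under pics/ and viewed, and the job is handed in when it is done.

Besides the shell and the picture viewer there is one more tool, called after "Emit:" as name([rows], argument=value, ...), one row to a line, values as JSON. carry_out: Moves the arm, as the interface text tells. Its arguments: {"type":"object","properties":{"increments":{"type":"array"},"newtons":{"type":"number"}},"required":["increments"]}

```bash
ls; mkdir -p pics
cat > h.py <<'E'
import numpy as np, cv2
from bench import r
def snap(n,f):
    s=r.snapshot(n); cv2.imwrite(f'pics/{f}.png',s['image']); np.save(f'pics/{f}.npy',{k:v for k,v in s.items()},allow_pickle=True); return s
def load(f): return np.load(f'pics/{f}.npy',allow_pickle=True).item()
def cam(s):
    f=192/np.tan(np.radians(s['vertical_fov'])/2)
    K=np.array([[f,0,s['cx']],[0,f,s['cy']],[0,0,1.]]); d=np.array([s['k1'],0,0,0.])
    R=cv2.Rodrigues(np.array(s['rvec'],float))[0]; t=np.array(s['tvec'],float).ravel()
    return K,d,R,t
def ray(s,u,v):
    K,d,R,t=cam(s); p=cv2.undistortPoints(np.array([[[u,v]]],float),K,d)[0,0]
    return -R.T@t, R.T@np.array([p[0],p[1],1])
def plane(s,u,v,z):
    c,d=ray(s,u,v); return c+d*(z-c[2])/d[2]
def proj(s,P):
    K,d,R,t=cam(s); return cv2.projectPoints(np.array(P,float).reshape(-1,1,3),cv2.Rodrigues(R)[0],t,K,d)[0].reshape(-1,2)
E
python3 - <<'E'
from h import *
for n in ['scene','top','wrist']:
    s=snap(n,n+'0'); print(n,s['vertical_fov'],s['k1'],s['cx'],s['cy'],(-cam(s)[2].T@cam(s)[3]).round())
print(r.sense())
E
```

```text
pics
scene 46.663963058548276 -0.03407305198183201 250.9172636297106 190.9765531253462 [1281.  -95.  803.]
top 44.15432202910477 -0.19397309134333265 257.97822342732167 189.3725140324233 [ 360.  -67. 1236.]
wrist 58.825259959015334 -0.1026887558292931 253.80670338400705 193.91648414429096 [ 285. -533.  373.]
{'time': 0.15, 'joint_pos': array([-7.39347148e+01,  7.50620709e+00,  8.53147892e+01, -1.05906222e-03,
        8.72616346e+01, -4.89057936e+00]), 'qd': array([ 0.00128405, -0.13397275, -0.12300822, -0.00613526, -0.01677178,
       -0.00293705]), 'joint_efforts': array([ 1.24453942e-03, -5.70061505e+01, -5.01160240e+01, -1.19888323e-04,
        9.57250450e-03, -3.71452552e-05]), 'tool_pos': array([ 214.51079595, -559.8917848 ,  230.47609084]), 'tcp_rot': array([-1.79917580e+02, -5.99060492e-03,  2.09559116e+01]), 'ft_force': array([ 0.03350047, -0.33023341, -0.27011785]), 'wrist_torque': array([ 0.00503128, -0.01112345,  0.02010194]), 'finger_gap': 85.69863759661692}
```

View pics/scene0.png

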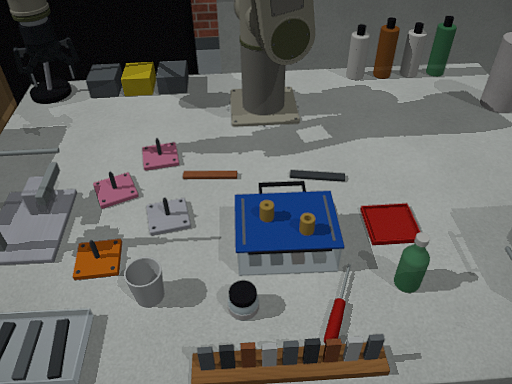

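View pics/top0.png

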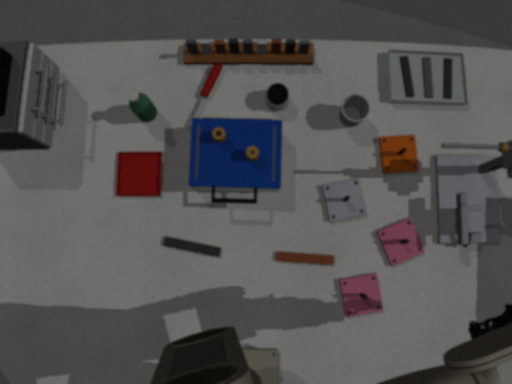

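View pics/wrist0.png

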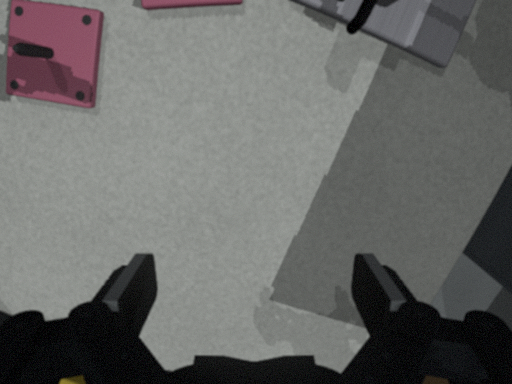

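The scene view shows the silver-grey gauge at (168,214), with orange at (98,258) and pink at (115,188) and (160,155) as look-alikes. The tray is at (390,223). The sleeves are at (267,210) and (308,223) in scene, and at (218,133) and (252,152) in top. Only the grey gauge fits the description of an aluminium plate with a dark steel pin. I'll confirm it and the bores in a crop.

Run:
```python
from h import *
t=load('top0')['image']; s=load('scene0')['image']
a=cv2.resize(t[115:225,185:375],None,fx=4,fy=4,interpolation=cv2.INTER_CUBIC)
a=cv2.convertScaleAbs(a,alpha=1.5); cv2.imwrite('pics/c1.png',a[:, :800])
b=cv2.resize(s[185:285,225:345],None,fx=6,fy=6,interpolation=cv2.INTER_CUBIC); cv2.imwrite('pics/c2.png',cv2.convertScaleAbs(b,alpha=1.4))
```

```text
(no output)
```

View pics/c1.png

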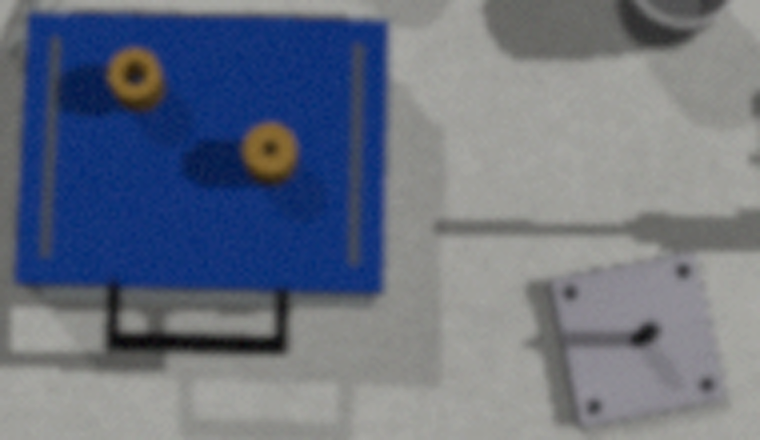

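View pics/c2.png

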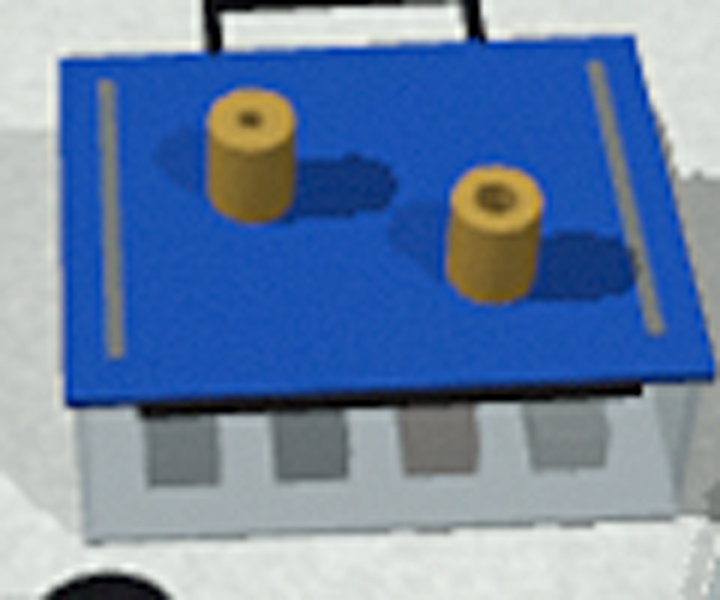

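The crops confirm the far sleeve (top (218,133)) has the wide bore, so it is sleeve_a, and the near one (252,152) is sleeve_b. The grey plate with the dark pin is the gauge. Next I'll measure them.

Run:
```python
from h import *
for n in ['top0','scene0']:
    s=load(n); im=s['image']; hsv=cv2.cvtColor(im,cv2.COLOR_BGR2HSV)
    def blobs(m,lo,box=None):
        k,l,st,c=cv2.connectedComponentsWithStats(m.astype(np.uint8)*255)
        return [(st[i],c[i],l==i) for i in range(1,k) if st[i][4]>=lo]
    H,S,V=[hsv[...,i].astype(int) for i in range(3)]
    br=(H>10)&(H<28)&(S>110)&(V>60); br[:, :180]=0; br[:115]=0
    for st,c,l in blobs(br,60):
        print(n,'brass',st,c.round(1))
        if n=='top0': 
            # blob includes side; print plane at 128 and 108
            print(plane(s,*c,128).round(1),plane(s,*c,108).round(1))
    red=(H<8)|(H>174); red&=(S>150)&(V>50)
    for st,c,l in blobs(red,300):
        cn=max(cv2.findContours(l.astype(np.uint8),0,1)[0],key=cv2.contourArea)
        b=cv2.boxPoints(cv2.minAreaRect(cn)); print(n,'red',c.round(1),[plane(s,*p,14)[:2].round(1).tolist() for p in b])
    blu=(H>100)&(H<125)&(S>150)&(V>50)
    for st,c,l in blobs(blu,800):
        cn=max(cv2.findContours(l.astype(np.uint8),0,1)[0],key=cv2.contourArea)
        b=cv2.boxPoints(cv2.minAreaRect(cn)); print(n,'blue',c.round(1),[plane(s,*p,88)[:2].round(1).tolist() for p in b])
s=load('top0');im=s['image']
# gauge plate + pin, subpixel by-eye from crop c1 (scale 4, off 185,115)
f=lambda x,y:((x+.5)/4+185-.5,(y+.5)/4+115-.5)
for nm,p,z in [('corner',(552,278),15),('corner',(695,253),15),('corner',(725,400),15),('corner',(580,428),15),('barL',(112,343),84),('barR',(285,343),84),('tip',(655,324),70),('foot',(637,341),15),('lid',(28,15),88),('lid',(388,23),88),('lid',(382,292),88),('lid',(16,284),88),('a bore',(136,73),128),('b bore',(270,149),128)]:
    print(nm,np.round(f(*p),1),plane(s,*f(*p),z).round(1))
```

```text
top0 brass [213 128  12  12  89] [218.3 133.7]
[640.2  43.7 128. ] [645.3  45.6 108. ]
top0 brass [ 379  136   39   36 1080] [397.6 153.4]
[ 595.9 -390.7  128. ] [ 600.1 -396.6  108. ]
top0 brass [246 147  12  12 105] [252.  152.3]
[594.7 -38.2 128. ] [599.  -37.7 108. ]
top0 red [138.9 173.9] [[616.6, 328.5], [616.4, 207.2], [503.8, 202.9], [502.8, 322.5]]
top0 blue [235.3 153.8] [[519.7, 117.6], [691.4, 118.6], [685.8, -108.8], [515.4, -104.6]]
scene0 brass [183 171  54   7 281] [209.5 173.5]
scene0 brass [260 201  14  21 262] [266.4 210.7]
scene0 brass [300 213  15  22 276] [306.9 223.7]
scene0 brass [ 191  339  199   45 3866] [285.4 367.4]
scene0 red [389.6 223.7] [[504.4, 208.4], [502.9, 353.5], [630.5, 316.7], [631.0, 183.9]]
scene0 red [334.9 319.7] [[860.3, 51.1], [763.7, 90.8], [773.1, 115.0], [868.4, 73.6]]
scene0 blue [286.1 222.6] [[514.6, -107.4], [518.6, 146.1], [695.6, 114.9], [691.3, -107.2]]
corner [322.6 184.1] [ 535.5 -220.5   15. ]
corner [358.4 177.9] [ 552.9 -315.4   15. ]
corner [365.9 214.6] [ 456.2 -333.5   15. ]
corner [329.6 221.6] [ 437.7 -238.    15. ]
barL [212.6 200.4] [483.4  58.4  84. ]
barR [255.9 200.4] [484.2 -47.8  84. ]
tip [348.4 195.6] [ 499.2 -278.    70. ]
foot [343.9 199.9] [ 494.5 -275.9   15. ]
lid [191.6 118.4] [690.2 116.1  88. ]
lid [281.6 120.4] [ 685.6 -110.4   88. ]
lid [280.1 187.6] [ 515.6 -106.9   88. ]
lid [188.6 185.6] [518.9 118.2  88. ]
a bore [218.6 132.9] [642.3  42.9 128. ]
b bore [252.1 151.9] [595.9 -38.4 128. ]
```

Emit:
carry_out([
  [[0,0,0],[0,0,-0.134],0],
  [[0,0,0],[0,0,-0.134],0],
  [[0,0,0],[0,0,-0.134],0],
  [[0,0,0],[0,0,-0.134],0],
  [[0,0,0],[0,0,-0.134],0],
  [[0,0,0],[0,0,-0.134],0],
  [[0,0,0],[0,0,-0.134],0],
  [[0,0,0],[0,0,-0.134],0],
  [[0,0,0],[0,0,-0.134],0],
  [[0,0,0],[0,0,0],0],
])

```text
time: 1.15
tool_pos: [213.8, -557.4, 225.7]
tcp_rot: [-179.9, -0.6, 92.8]
ft_force: [-0.8, 1.1, 0.3]
finger_gap: 85.1
```

Emit:
carry_out([
  [[0.02,0.028,-0.001],[0,0,0.04],0],
  [[0.02,0.028,-0.001],[0,0,0],0],
  [[0.02,0.028,-0.001],[0,0,0],0],
  [[0.02,0.028,-0.001],[0,0,0],0],
  [[0.02,0.028,-0.001],[0,0,0],0],
  [[0.02,0.028,-0.001],[0,0,0],0],
  [[0.02,0.028,-0.001],[0,0,0],0],
  [[0.02,0.028,-0.001],[0,0,0],0],
  [[0.02,0.028,-0.001],[0,0,0],0],
  [[0,0,0],[0,0,0],0],
])

```text
time: 2.15
tool_pos: [474.4, -371.9, 233.1]
tcp_rot: [-179.7, -0.7, 87.5]
ft_force: [-0.1, 0.4, -0.2]
finger_gap: 85.6
```

Run:
```python
from h import *
s=snap('wrist','w1'); q=r.sense(); print(q['tool_pos'],q['tcp_rot']); print(proj(s,[[495.6,-276.9,15],[495.6,-276.9,70]]).round(1))
```

```text
[ 472.9262016  -373.04804401  232.89394193] [-179.63835554   -0.69194883   87.50565673]
[[272.5  71. ]
 [275.5  66.9]]
```

View pics/w1.png

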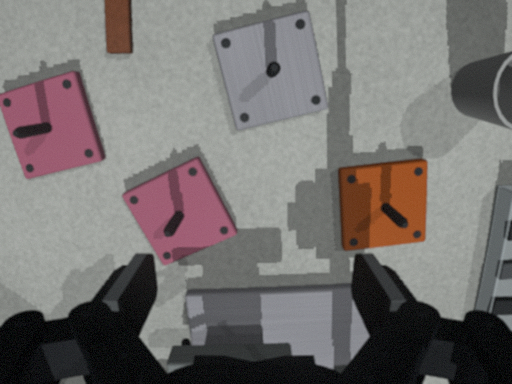

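The grey gauge plate has its corners at (214,36), (307,13), (327,106) and (238,129), with the pin tip at about (274,68). This agrees with the top view.

Run:
```python
from h import *
s=load('w1'); im=s['image']
g=im.max(2)[40:100,245:305]; m=(g<45).astype(np.uint8); 
k,l,st,c=cv2.connectedComponentsWithStats(m)
for i in range(1,k):
    if st[i][4]>30: print(st[i],c[i]+[245,40],plane(s,*(c[i]+[245,40]),60).round(1))
P=[plane(s,u,v,15) for u,v in [(214,36),(307,13),(327,106),(238,129)]]; print(np.round(P,1),np.mean(P,0).round(1))
hs=[(225.5,43),(300,24),(316,100),(244,117)]
P=[plane(s,u,v,15) for u,v in hs]; print(np.mean(P,0).round(1))
cv2.imwrite('pics/c3.png',cv2.resize(im[5:135,205:335],None,fx=4.5,fy=4.5,interpolation=cv2.INTER_CUBIC))
```

```text
[22 22 12 14 90] [271.87777778  69.51111111] [ 492.9 -278.3   60. ]
[[ 438.6 -240.4   15. ]
 [ 531.4 -222.5   15. ]
 [ 551.1 -313.8   15. ]
 [ 457.5 -333.9   15. ]] [ 494.7 -277.7   15. ]
[ 494.5 -277.4   15. ]
```

View pics/c3.png

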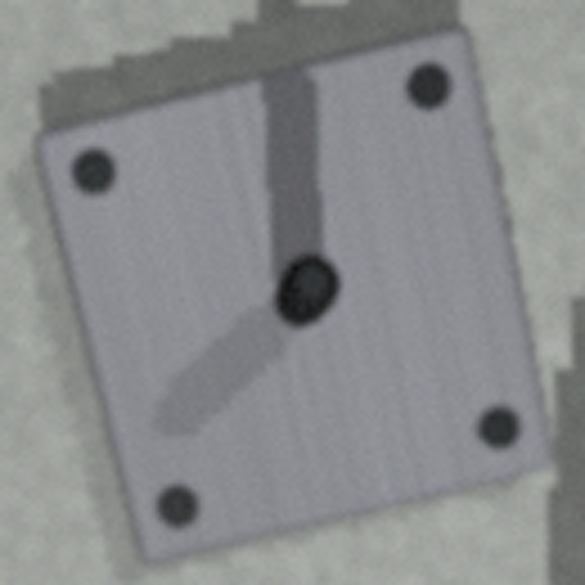

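Emit:
carry_out([
  [[0.03,0.014,-0.001],[0,0,-0.035],0],
  [[0.034,0.015,-0.001],[0,0,0],0],
  [[0.034,0.015,-0.001],[0,0,0],0],
  [[0.034,0.015,-0.001],[0,0,0],0],
  [[0.034,0.015,-0.001],[0,0,0],0],
  [[0.034,0.015,-0.001],[0,0,0],0],
  [[0.034,0.015,-0.001],[0,0,0],0],
  [[0.034,0.015,-0.001],[0,0,0],0],
  [[0.034,0.015,-0.001],[0,0,0],0],
  [[0.034,0.015,-0.001],[0,0,0],0],
  [[0,0,0],[0,0,0],0],
])

```text
time: 3.3
tool_pos: [630.0, -40.8, 242.7]
tcp_rot: [-179.3, -0.5, 86.9]
ft_force: [-0.2, -0.2, -0.1]
finger_gap: 85.2
```

Run:
```python
from h import *
s=snap('wrist','w2'); q=r.sense(); print(q['tool_pos'],q['tcp_rot']); print(proj(s,[[642,43,128],[596,-38,128],[484,5,84]]).round(1))
```

```text
[629.27225823 -42.83934802 242.57148204] [-179.27469435   -0.45900795   86.82895894]
[[266.8  77.7]
 [213.2 188.2]
 [ 93.5 135.8]]
```

View pics/w2.png

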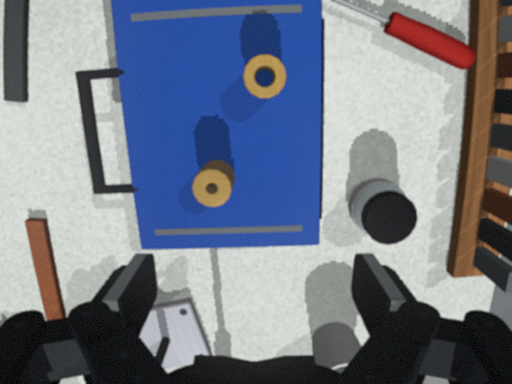

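The wrist view shows sleeve_a with the wide bore at (265,76), sleeve_b with the narrow bore at (212,188), and the bar at about (92,133).

Run:
```python
from h import *
s=load('w2'); im=s['image']
for (x0,y0,x1,y1) in [(235,45,295,105),(185,150,240,212)]:
    g=cv2.cvtColor(im[y0:y1,x0:x1],cv2.COLOR_BGR2HSV)
    m=((g[...,0]>10)&(g[...,0]<28)&(g[...,1]>90)&(g[...,2]>145)).astype(np.uint8)
    cn=max(cv2.findContours(m,0,1)[0],key=cv2.contourArea); (c,ax,an)=cv2.fitEllipse(cv2.convexHull(cn))
    print('outer',np.add(c,(x0,y0)),ax,plane(s,c[0]+x0,c[1]+y0,128).round(1))
m=(im.max(2)<50).astype(np.uint8)
for v in (85,100,115,130,145,160,175,182):
    xs=np.where(m[v,70:115])[0]+70; print(v,xs.min(),xs.max(),plane(s,xs.mean(),v,84).round(1))
for v in (67,75,185,193):
    xs=np.where(m[v,70:140])[0]+70;print(v,len(xs) and (xs.min(),xs.max(),plane(s,xs.mean(),v,84).round(1)))
```

```text
outer [264.42719841  75.82691002] (41.11894989013672, 42.906471252441406) [640.3  44.4 128. ]
outer [211.5079174  187.54359818] (35.32194137573242, 37.63416290283203) [594.7 -37.4 128. ]
85 79 88 [482.8  50.1  84. ]
100 81 91 [483.9  37.   84. ]
115 84 93 [483.1  23.8  84. ]
130 94 94 [485.4  10.2  84. ]
145 95 97 [484.9  -3.5  84. ]
160 96 99 [484.  -17.4  84. ]
175 93 101 [480.7 -31.5  84. ]
182 94 95 [477.  -38.1  84. ]
67 0
75 (np.int64(78), np.int64(116), array([500.1,  57.1,  84. ]))
185 (np.int64(104), np.int64(104), array([485.9, -41.5,  84. ]))
193 0
```

```bash
cat >> h.py <<'E'
from scipy.spatial.transform import Rotation as Ro
def go(p,yaw=90.,roll=180.,pitch=0.):
    q=r.sense(); R=Ro.from_euler('xyz',q['tcp_rot'],degrees=True); T=Ro.from_euler('xyz',[roll,pitch,yaw],degrees=True)
    print('t',round(q['time'],2),'pos',q['tool_pos'].round(1),'rot',q['tcp_rot'].round(2),'F',q['ft_force'].round(1),'gap',round(q['finger_gap'],1))
    print('shift m',(R.inv().apply(np.array(p)-q['tool_pos'])/1000).round(4),'turn',(R.inv()*T).as_rotvec().round(3))
E
python3 -c "
from h import *
go([641,43.8,140]);go([641,43.8,140],yaw=92)"
```

```text
t 3.35 pos [629.3 -42.8 242.6] rot [-179.27   -0.46   86.83] F [-1.1  0.1 -0.5] gap 85.7
shift m [0.0863 0.0082 0.1032] turn [-0.012 -0.008 -0.055]
t 3.35 pos [629.3 -42.8 242.6] rot [-179.27   -0.46   86.83] F [-1.1  0.1 -0.5] gap 85.7
shift m [0.0863 0.0082 0.1032] turn [-0.012 -0.009 -0.09 ]
```

Emit:
carry_out([
  [[0.018,0.002,0],[-0.012,-0.008,-0.055],0],
  [[0.018,0.002,0],[0,0,0],0],
  [[0.018,0.001,0.01],[0,0,0],0],
  [[0.018,0.001,0.018],[0,0,0],0],
  [[0.018,0.001,0.018],[0,0,0],0],
  [[0,0,0.018],[0,0,0],0],
  [[0,0,0.018],[0,0,0],0],
  [[0,0,0],[0,0,0],0],
])

```text
time: 4.15
tool_pos: [634.8, 45.2, 153.9]
tcp_rot: [-179.7, 0.1, 88.7]
ft_force: [0.1, -0.2, -0.6]
finger_gap: 85.4
```

```bash
python3 -c "
from h import *
go([641,43.8,94])"
```

```text
t 4.15 pos [634.8  45.2 153.9] rot [-1.7973e+02  1.3000e-01  8.8740e+01] F [ 0.1 -0.2 -0.6] gap 85.4
shift m [-0.0011  0.0065  0.0599] turn [-0.005  0.002 -0.022]
```

Emit:
carry_out([
  [[0,0.003,0.012],[-0.005,0,-0.02],0],
  [[0,0.003,0.012],[0,0,0],0],
  [[0,0.002,0.012],[0,0,0],0],
  [[0,0,0.01],[0,0,0],0],
  [[0,0,0.007],[0,0,0],0],
  [[0,0,0],[0,0,0],0],
])

```text
time: 4.75
tool_pos: [644.0, 43.9, 97.5]
tcp_rot: [179.9, 0.1, 89.7]
ft_force: [-0.1, 0.1, -0.2]
finger_gap: 85.3
```

```bash
python3 -c "
from h import *
go([641,43.8,94])"
```

```text
t 4.75 pos [644.   43.9  97.5] rot [1.799e+02 1.400e-01 8.974e+01] F [-0.1  0.1 -0.2] gap 85.3
shift m [-0.0001 -0.003   0.0035] turn [ 0.002  0.002 -0.005]
```

Emit:
carry_out([
  [[0,-0.003,0.002],[0,0,0],0.3],
  [[0,0,-0.0005],[0,0,0],0.6],
  [[0,0,-0.0005],[0,0,0],1],
  [[0,0,-0.0005],[0,0,0],1],
  [[0,0,-0.0005],[0,0,0],1],
  [[0,0,-0.0005],[0,0,0],1],
], newtons=40)

```text
time: 5.35
tool_pos: [641.8, 43.9, 100.1]
tcp_rot: [179.7, 0.1, 89.7]
ft_force: [0.0, -0.2, -1.6]
finger_gap: 31.4
```

```bash
python3 -c "
from h import *
go([641,43.8,200])"
```

```text
t 5.35 pos [641.8  43.9 100.1] rot [1.7974e+02 1.4000e-01 8.9730e+01] F [ 0.  -0.2 -1.6] gap 31.4
shift m [-0.0004 -0.0003 -0.0999] turn [ 0.005  0.002 -0.005]
```

Emit:
carry_out([
  [[0,0,0],[0,0,0],0.45],
  [[0,0,0],[0,0,0],0.45],
  [[0,0,0.003],[0.004,0,0],0.45],
  [[0,0,0.003],[0,0,0],0.45],
  [[0,0,0.002],[0,0,0],0.6],
  [[0,0,0],[0,0,0],0.8],
  [[0,0,0],[0,0,0],1],
  [[0,0,0],[0,0,0],1],
], newtons=40)

```text
time: 6.15
tool_pos: [642.6, 43.9, 92.5]
tcp_rot: [179.9, 0.1, 89.7]
ft_force: [-0.1, 0.2, 1.1]
finger_gap: 31.6
```

```bash
python3 -c "
from h import *
go([641,43.8,200])"
```

```text
t 6.15 pos [642.6  43.9  92.5] rot [1.7989e+02 1.4000e-01 8.9730e+01] F [-0.1  0.2  1.1] gap 31.6
shift m [-0.0004 -0.0014 -0.1075] turn [ 0.002  0.002 -0.005]
```

Emit:
carry_out([
  [[0,0,-0.01],[0,0,0],1],
  [[0,0,-0.02],[0,0,0],1],
  [[0,0,-0.02],[0,0,0],1],
  [[0,0,-0.02],[0,0,0],1],
  [[0,0,-0.01],[0,0,0],1],
  [[0,0,0],[0,0,0],1],
])

```text
time: 6.75
tool_pos: [640.8, 44.2, 175.1]
tcp_rot: [-179.9, 0.1, 89.7]
ft_force: [1.1, -1.2, -1.4]
finger_gap: 31.4
```

```bash
python3 -c "
from h import *
s=snap('wrist','w3')
go([494.7,-277.4,160])"
```

```text
t 6.8 pos [640.5  44.1 174.2] rot [-1.7982e+02  1.4000e-01  8.9730e+01] F [ 0.7 -0.4 -1. ] gap 31.7
shift m [-0.3222 -0.1443  0.0155] turn [-0.003  0.002 -0.005]
```

View pics/w3.png

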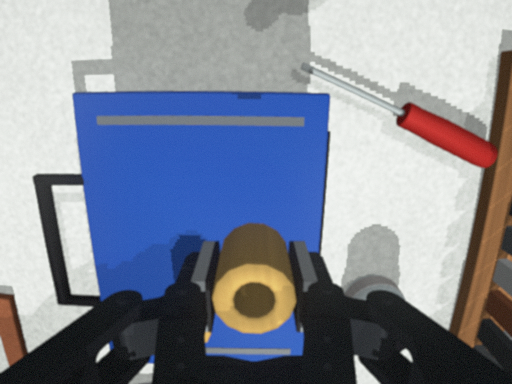

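The sleeve is held; its top ring is at about (255,298). I'll measure its offset from the TCP.

Run:
```python
from h import *
s=load('w3'); im=s['image']; q=r.sense()
g=cv2.cvtColor(im,cv2.COLOR_BGR2HSV)
m=((g[...,0]>10)&(g[...,0]<28)&(g[...,1]>60)&(g[...,2]>160)).astype(np.uint8); m[:240]=0; m[:,:200]=0;m[:,305:]=0
cn=max(cv2.findContours(m,0,1)[0],key=cv2.contourArea); c,ax,an=cv2.fitEllipse(cv2.convexHull(cn)); print(c,ax,an)
z=q['tool_pos'][2]+35.5
P=plane(s,*c,z); print(P, 'off',P-q['tool_pos'])
h=((g[...,2]<110)&(g[...,2]>0)).astype(np.uint8)[278:322,228:285]
k,l,st,cc=cv2.connectedComponentsWithStats(h)
for i in range(1,k):
    if st[i][4]>200: print('bore',st[i],cc[i]+[228,278],plane(s,*(cc[i]+[228,278]),z)-q['tool_pos'])
```

```text
(253.70460510253906, 298.20172119140625) (69.19898986816406, 81.25279235839844) 90.74911499023438
[640.23940688  45.59002451 209.74836814] off [-0.26123024  1.45312602 35.5       ]
bore [   6    5   41   34 1081] [253.86864015 299.82978723] [-0.20424642  0.7387356  35.5       ]
```

Emit:
carry_out([
  [[-0.02,-0.01,0],[-0.003,0,0],1],
  [[-0.034,-0.0155,0],[0,0,0],1],
  [[-0.034,-0.0155,0],[0,0,0],1],
  [[-0.034,-0.0155,0],[0,0,0],1],
  [[-0.034,-0.0155,0],[0,0,0],1],
  [[-0.034,-0.0155,0],[0,0,0],1],
  [[-0.034,-0.0155,0],[0,0,0],1],
  [[-0.034,-0.0155,0],[0,0,0],1],
  [[-0.034,-0.0155,0],[0,0,0],1],
  [[-0.025,-0.011,0],[0,0,0],1],
  [[0,0,0],[0,0,0],1],
])

```text
time: 7.9
tool_pos: [481.3, -279.7, 159.1]
tcp_rot: [-178.9, -0.3, 90.0]
ft_force: [0.9, 0.4, -1.1]
finger_gap: 31.8
```

```bash
python3 -c "
from h import *
go([494.9,-278.4,100])"
```

```text
t 7.9 pos [ 481.3 -279.7  159.1] rot [-178.93   -0.28   89.96] F [ 0.9  0.4 -1.1] gap 31.8
shift m [0.0011 0.0147 0.0588] turn [-0.019 -0.005 -0.001]
```

Emit:
carry_out([
  [[0.001,0.007,0.01],[-0.019,-0.005,0],1],
  [[0,0.007,0.02],[0,0,0],1],
  [[0,0,0.018],[0,0,0],1],
  [[0,0,0.01],[0,0,0],1],
  [[0,0,0],[0,0,0],1],
  [[0,0,0],[0,0,0],1],
])

```text
time: 8.5
tool_pos: [493.1, -275.9, 94.0]
tcp_rot: [-179.7, -0.3, 89.8]
ft_force: [0.1, 0.2, -1.0]
finger_gap: 31.0
```

```bash
python3 -c "
from h import *
s=snap('wrist','w4');snap('scene','s4')
print(proj(s,[[494.7,-277.4,70]]))
go([494.9,-278.4,80])"
```

```text
[[258.10933625 238.87257616]]
t 8.6 pos [ 493.4 -276.2   94.6] rot [-179.78   -0.25   89.83] F [ 0.4  0.6 -1.2] gap 31.6
shift m [-0.0022  0.0015  0.0146] turn [-0.004 -0.004 -0.003]
```

View pics/w4.png

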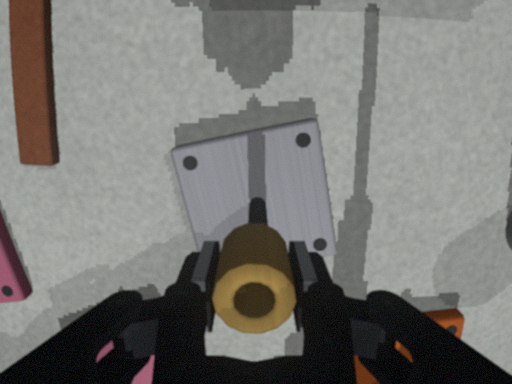

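Run:
```python
from h import *
s=load('w4')
a=plane(s,190,163,15);b=plane(s,320,244,15);print((a+b)/2,a,b)
im=s['image'];m=(im.max(2)<60).astype(np.uint8)
for v in (203,208,213,218):
    xs=[x for x in range(240,280) if m[v,x]]; print(v,xs[0],xs[-1])
print(proj(s,[[494.7,-277.4,z] for z in (15,20,30)]).round(1))
i=load('s4')['image']; cv2.imwrite('pics/c4.png',cv2.resize(i[120:250,110:240],None,fx=4,fy=4,interpolation=cv2.INTER_CUBIC))
```

```text
[ 494.57492154 -277.086255     15.        ] [ 449.73563772 -247.49558014   15.        ] [ 539.41420535 -306.67692986   15.        ]
203 250 264
208 250 264
213 249 265
218 249 265
[[257.6 205.5]
 [257.6 207.9]
 [257.7 213. ]]
```

View pics/c4.png

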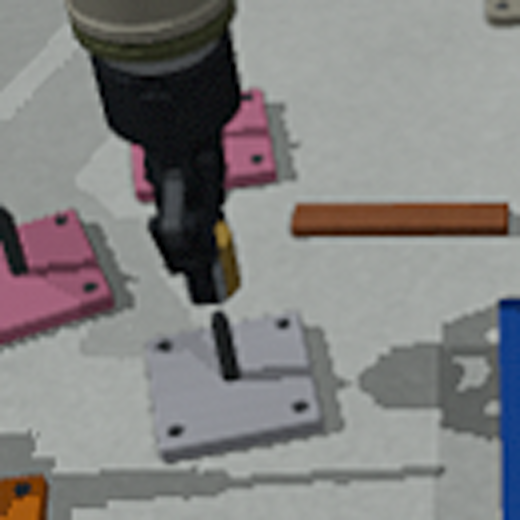

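Emit:
carry_out([
  [[-0.002,0.0013,0.003],[-0.004,-0.004,-0.003],1],
  [[0,0,0.004],[0,0,0],1],
  [[0,0,0.004],[0,0,0],1],
  [[0,0,0.002],[0,0,0],1],
  [[0,0,0],[0,0,0],1],
])

```text
time: 9.1
tool_pos: [496.4, -279.5, 83.3]
tcp_rot: [179.7, 0.2, 90.0]
ft_force: [0.5, 0.4, -1.6]
finger_gap: 31.6
```

```bash
python3 -c "
from h import *
go([494.9,-278.2,60])"
```

```text
t 9.1 pos [ 496.4 -279.5   83.3] rot [1.7974e+02 1.5000e-01 9.0010e+01] F [ 0.5  0.4 -1.6] gap 31.6
shift m [ 0.0014 -0.0016  0.0233] turn [0.005 0.003 0.   ]
```

Emit:
carry_out([
  [[0.001,-0.001,0.002],[0.004,0.003,0],1],
  [[0,0,0.002],[0,0,0],1],
  [[0,0,0],[0,0,0],1],
])

```text
time: 9.4
tool_pos: [495.3, -278.5, 79.0]
tcp_rot: [180.0, -0.0, 90.0]
ft_force: [-0.2, -0.2, -1.8]
finger_gap: 31.7
```

```bash
python3 -c "
from h import *
go([494.9,-278.2,60])"
```

```text
t 9.4 pos [ 495.3 -278.5   79. ] rot [ 1.800e+02 -4.000e-02  9.001e+01] F [-0.2 -0.2 -1.8] gap 31.7
shift m [ 0.0002 -0.0004  0.019 ] turn [ 0.    -0.001  0.   ]
```

Within 0.5 mm, so I'll descend in small steps.

Emit:
carry_out([
  [[0,-0.0003,0.004],[0,0,0],1],
  [[0,0,0.004],[0,0,0],1],
  [[0,0,0.004],[0,0,0],1],
  [[0,0,0.004],[0,0,0],1],
  [[0,0,0],[0,0,0],1],
])

```text
time: 9.9
tool_pos: [494.9, -278.4, 61.3]
tcp_rot: [-180.0, -0.0, 90.0]
ft_force: [-0.5, 0.3, -1.5]
finger_gap: 32.1
```

```bash
python3 -c "
from h import *
go([494.9,-278.2,20])"
```

```text
t 9.9 pos [ 494.9 -278.4   61.3] rot [-1.7999e+02 -5.0000e-02  9.0010e+01] F [-0.5  0.3 -1.5] gap 32.1
shift m [0.0001 0.     0.0413] turn [-0.    -0.001  0.   ]
```

Emit:
carry_out([
  [[0,0,0.006],[0,0,0],1],
  [[0,0,0.006],[0,0,0],1],
  [[0,0,0.006],[0,0,0],1],
  [[0,0,0.006],[0,0,0],1],
  [[0,0,0.006],[0,0,0],1],
  [[0,0,0.003],[0,0,0],1],
  [[0,0,0],[0,0,0],1],
])

```text
time: 10.6
tool_pos: [494.5, -278.1, 24.7]
tcp_rot: [-179.9, -0.1, 90.0]
ft_force: [0.4, -0.7, -1.1]
finger_gap: 31.5
```

```bash
python3 -c "
from h import *
go([494.9,-278.2,19.5])"
```

```text
t 10.6 pos [ 494.5 -278.1   24.7] rot [-1.7994e+02 -8.0000e-02  9.0010e+01] F [ 0.4 -0.7 -1.1] gap 31.5
shift m [-0.0001  0.0004  0.0052] turn [-0.001 -0.001  0.   ]
```

Emit:
carry_out([
  [[0,0,0.002],[0,0,0],1],
  [[0,0,0.002],[0,0,0],1],
  [[0,0,0.001],[0,0,0],1],
  [[0,0,0],[0,0,0],1],
])

```text
time: 11.0
tool_pos: [494.9, -278.3, 19.8]
tcp_rot: [-180.0, -0.1, 90.0]
ft_force: [0.5, 1.5, -1.2]
finger_gap: 31.8
```

```bash
python3 -c "
from h import *
snap('scene','s5')
go([494.9,-278.2,19.5])
i=load('s5')['image']; cv2.imwrite('pics/c5.png',cv2.resize(i[120:250,110:240],None,fx=4,fy=4,interpolation=cv2.INTER_CUBIC))
"
```

```text
t 11.05 pos [ 494.9 -278.4   19.9] rot [-1.7999e+02 -5.0000e-02  9.0010e+01] F [-0.3  0.2 -0.5] gap 31.3
shift m [ 0.0002 -0.      0.0004] turn [-0.    -0.001  0.   ]
```

View pics/c5.png

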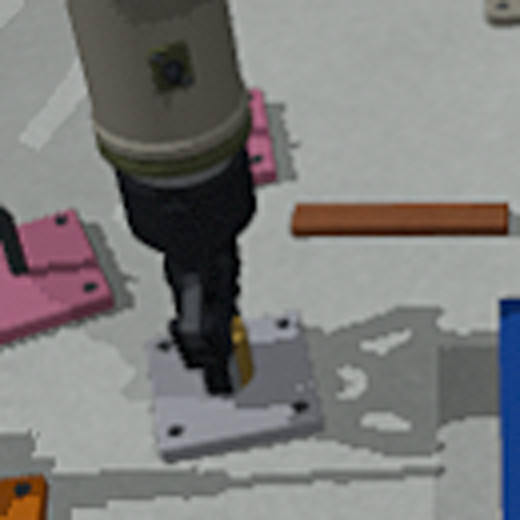

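Emit:
carry_out([
  [[0,0,0.001],[0,0,0],1],
  [[0,0,0],[0,0,0],0.4],
  [[0,0,0],[0,0,0],0.4],
  [[0,0,0],[0,0,0],0.4],
  [[0,0,-0.01],[0,0,0],0.4],
  [[0,0,-0.025],[0,0,0],0.3],
  [[0,0,-0.03],[0,0,0],0.2],
  [[0,0,-0.03],[0,0,0],0],
  [[0,0,-0.03],[0,0,0],0],
  [[0,0,-0.02],[0,0,0],0],
  [[0,0,0],[0,0,0],0],
])

```text
time: 12.15
tool_pos: [495.1, -278.6, 174.3]
tcp_rot: [179.9, 0.0, 90.0]
ft_force: [0.1, 0.2, 0.8]
finger_gap: 85.1
```

Run:
```python
from h import *
s=snap('wrist','w6');t=snap('scene','s6')
go([595,-37.6,180])
a=cv2.resize(s['image'],(400,300)); b=cv2.resize(t['image'][150:250,120:220],(400,400),interpolation=cv2.INTER_CUBIC)
o=np.zeros((400,800,3),np.uint8);o[:300,:400]=a;o[:,400:]=b;cv2.imwrite('pics/c6.png',o)
```

```text
t 12.25 pos [ 493.7 -277.7  170.7] rot [-1.7989e+02 -1.2000e-01  9.0010e+01] F [0.4 0.7 0.3] gap 85.5
shift m [ 0.2401  0.1013 -0.009 ] turn [-0.002 -0.002  0.   ]
```

View pics/c6.png

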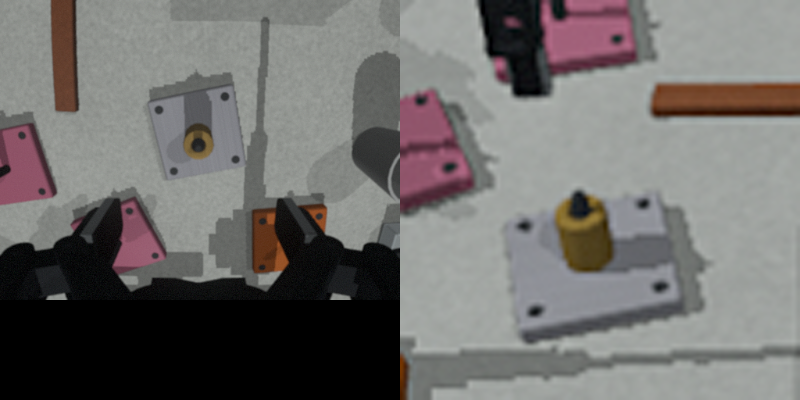

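Sleeve_a is down on the plate with the pin standing out above it. On to sleeve_b.

Emit:
carry_out([
  [[0.03,0.013,-0.001],[0,0,0],0],
  [[0.03,0.013,-0.001],[0,0,0],0],
  [[0.03,0.013,-0.001],[0,0,0],0],
  [[0.03,0.013,-0.001],[0,0,0],0],
  [[0.03,0.013,-0.001],[0,0,0],0],
  [[0.03,0.013,-0.001],[0,0,0],0],
  [[0.03,0.013,-0.001],[0,0,0],0],
  [[0.02,0.01,-0.001],[0,0,0],0],
  [[0,0,0],[0,0,0],0],
])

```text
time: 13.15
tool_pos: [588.7, -37.2, 160.9]
tcp_rot: [-178.5, -0.5, 89.8]
ft_force: [0.3, -0.8, -0.8]
finger_gap: 85.1
```

```bash
python3 -c "
from h import *
go([595,-37.6,140])"
```

```text
t 13.15 pos [588.7 -37.2 160.9] rot [-178.45   -0.55   89.77] F [ 0.3 -0.8 -0.8] gap 85.1
shift m [-0.0005  0.0068  0.0207] turn [-0.027 -0.01  -0.004]
```

Emit:
carry_out([
  [[0,0.003,0.005],[-0.027,-0.01,-0.004],0],
  [[0,0.002,0.012],[0,0,0],0],
  [[0,0,0.012],[0,0,0],0],
  [[0,0,0.01],[0,0,0],0],
  [[0,0,0.008],[0,0,0],0],
  [[0,0,0.006],[0,0,0],0],
  [[0,0,0],[0,0,0],0],
])

```text
time: 13.85
tool_pos: [587.9, -38.9, 96.0]
tcp_rot: [-179.2, -0.0, 89.9]
ft_force: [-0.2, 0.6, -0.5]
finger_gap: 85.5
```

```bash
python3 -c "
from h import *
go([595,-37.6,93])"
```

```text
t 13.85 pos [587.9 -38.9  96. ] rot [-1.7923e+02 -4.0000e-02  8.9940e+01] F [-0.2  0.6 -0.5] gap 85.5
shift m [0.0013 0.0071 0.0029] turn [-0.013 -0.001 -0.001]
```

Emit:
carry_out([
  [[0.001,0.006,0.001],[-0.013,0,0],0],
  [[0,0,0.001],[0,0,0],0.3],
  [[0,0,0],[0,0,0],0.45],
  [[0,0,0],[0,0,0],0.45],
])

```text
time: 14.25
tool_pos: [595.6, -38.3, 95.2]
tcp_rot: [179.8, -0.0, 89.9]
ft_force: [0.4, -0.6, -0.1]
finger_gap: 47.1
```

```bash
python3 -c "
from h import *
go([595,-37.6,93])"
```

```text
t 14.25 pos [595.6 -38.3  95.2] rot [ 1.7982e+02 -2.0000e-02  8.9910e+01] F [ 0.4 -0.6 -0.1] gap 47.1
shift m [ 0.0007 -0.0006  0.0022] turn [ 0.003 -0.    -0.002]
```

Close, then lift.

Emit:
carry_out([
  [[0,0,0.002],[0,0,0],0.8],
  [[0,0,0],[0,0,0],1],
  [[0,0,0],[0,0,0],1],
  [[0,0,0],[0,0,0],1],
])

```text
time: 14.65
tool_pos: [596.2, -38.2, 94.0]
tcp_rot: [179.7, -0.0, 89.9]
ft_force: [-0.2, -0.4, -1.3]
finger_gap: 30.1
```

```bash
python3 -c "
from h import *
go([560,265.3,160])"
```

```text
t 14.65 pos [596.2 -38.2  94. ] rot [179.74  -0.    89.93] F [-0.2 -0.4 -1.3] gap 30.1
shift m [ 0.3034 -0.0362 -0.0662] turn [ 0.005 -0.    -0.001]
```

Emit:
carry_out([
  [[0,0,-0.01],[0.004,0,0],1],
  [[0,0,-0.02],[0,0,0],1],
  [[0,0,-0.02],[0,0,0],1],
  [[0.01,0,-0.018],[0,0,0],1],
  [[0.03,-0.003,-0.001],[0,0,0],1],
  [[0.032,-0.004,-0.001],[0,0,0],1],
  [[0.032,-0.004,-0.001],[0,0,0],1],
  [[0.032,-0.004,-0.001],[0,0,0],1],
  [[0.032,-0.004,-0.001],[0,0,0],1],
  [[0.032,-0.004,-0.001],[0,0,0],1],
  [[0.032,-0.004,-0.001],[0,0,0],1],
  [[0,0,0],[0,0,0],1],
])

```text
time: 15.85
tool_pos: [569.2, 201.4, 180.3]
tcp_rot: [179.9, -0.1, 89.7]
ft_force: [0.5, -0.0, -1.5]
finger_gap: 30.0
```

```bash
python3 -c "
from h import *
snap('wrist','w7')
go([560,265.3,60])"
```

```text
t 15.9 pos [569.6 199.7 180.3] rot [179.85  -0.    89.66] F [-0.8 -0.3 -0.9] gap 30.7
shift m [ 0.0656 -0.0103  0.1202] turn [ 0.003 -0.    -0.006]
```

View pics/w7.png

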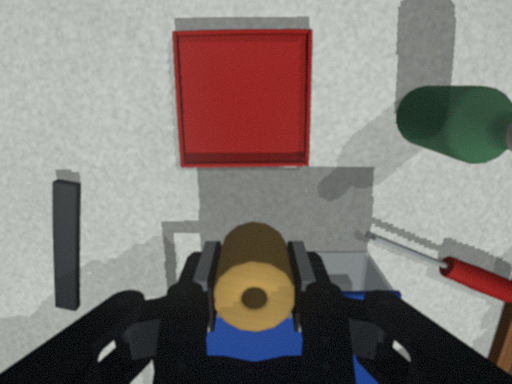

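Run:
```python
from h import *
s=load('w7')
P=[plane(s,u,v,14) for u,v in [(173,32),(311,30),(309.5,164),(181,166)]];print(np.round(P,1),np.mean(P,0))
print('bottle base edge',plane(s,397,115,0),plane(s,397,100,30))
print('bore',plane(s,254,298,r.sense()['tool_pos'][2]+34.5)-r.sense()['tool_pos'])
```

```text
[[500.9 325.3  14. ]
 [618.  325.8  14. ]
 [620.5 209.6  14. ]
 [501.2 208.5  14. ]] [560.14516962 267.30452503  14.        ]
bottle base edge [704.90439939 253.97051695   0.        ] [691.03524644 268.68160482  30.        ]
bore [-0.9726017   3.01687599 34.5       ]
```

Emit:
carry_out([
  [[0.018,-0.003,0.01],[0.003,0,-0.005],1],
  [[0.02,-0.003,0.02],[0,0,0],1],
  [[0.018,-0.002,0.022],[0,0,0],1],
  [[0.003,0,0.022],[0,0,0],1],
  [[0,0,0.022],[0,0,0],1],
  [[0,0,0.015],[0,0,0],1],
  [[0,0,0.008],[0,0,0],1],
  [[0,0,0],[0,0,0],1],
])

```text
time: 16.7
tool_pos: [565.8, 254.5, 62.0]
tcp_rot: [179.7, 0.1, 89.7]
ft_force: [0.3, -0.2, -1.2]
finger_gap: 30.3
```

```bash
python3 -c "
from h import *
go([560,265.3,10])"
```

```text
t 16.7 pos [565.8 254.5  62. ] rot [1.7974e+02 1.1000e-01 8.9690e+01] F [ 0.3 -0.2 -1.2] gap 30.3
shift m [ 0.0109 -0.0061  0.0519] turn [ 0.005  0.002 -0.005]
```

Emit:
carry_out([
  [[0.008,-0.005,0.01],[0.004,0.002,-0.005],1],
  [[0,0,0.01],[0,0,0],1],
  [[0,0,0.01],[0,0,0],1],
  [[0,0,0.009],[0,0,0],1],
  [[0,0,0.004],[0,0,0],1],
  [[0,0,0],[0,0,0],1],
])

```text
time: 17.3
tool_pos: [562.8, 263.3, 18.3]
tcp_rot: [179.8, -0.1, 90.0]
ft_force: [-0.7, 0.0, -1.0]
finger_gap: 30.6
```

```bash
python3 -c "
from h import *
go([560,265.3,10])"
```

```text
t 17.3 pos [562.8 263.3  18.3] rot [ 1.7975e+02 -1.0000e-01  8.9960e+01] F [-0.7  0.  -1. ] gap 30.6
shift m [ 0.002  -0.0028  0.0083] turn [ 0.004 -0.002 -0.001]
```

Emit:
carry_out([
  [[0,0,0.003],[0.004,0,0],1],
  [[0,0,0.002],[0,0,0],1],
  [[0,0,0.001],[0,0,0],1],
  [[0,0,0],[0,0,0],1],
])

```text
time: 17.7
tool_pos: [563.5, 263.4, 12.6]
tcp_rot: [179.9, -0.1, 90.0]
ft_force: [-0.7, -1.4, -2.1]
finger_gap: 30.4
```

```bash
python3 -c "
from h import *
go([560,265.3,10])"
```

```text
t 17.7 pos [563.5 263.4  12.6] rot [ 1.7994e+02 -1.1000e-01  8.9950e+01] F [-0.7 -1.4 -2.1] gap 30.4
shift m [ 0.0019 -0.0035  0.0026] turn [ 0.001 -0.002 -0.001]
```

Emit:
carry_out([
  [[0,0,0.001],[0,0,0],1],
  [[0,0,0.001],[0,0,0],1],
  [[0,0,0.0005],[0,0,0],1],
  [[0,0,0],[0,0,0],1],
])

```text
time: 18.1
tool_pos: [564.0, 263.6, 10.7]
tcp_rot: [179.9, -0.1, 90.0]
ft_force: [0.6, 0.9, -2.0]
finger_gap: 30.1
```

Emit:
carry_out([
  [[0,0,0.001],[0,0,0],1],
  [[0,0,0.0005],[0,0,0],1],
  [[0,0,0],[0,0,0],1],
])

```text
time: 18.4
tool_pos: [564.3, 263.7, 10.0]
tcp_rot: [179.8, -0.2, 90.0]
ft_force: [0.1, -0.2, -0.8]
finger_gap: 30.5
```

Emit:
carry_out([
  [[0,0,0],[0,0,0],0.5],
  [[0,0,0],[0,0,0],0.5],
  [[0,0,0],[0,0,0],0.45],
  [[0,0,-0.01],[0,0,0],0.45],
  [[0,0,-0.02],[0,0,0],0.45],
  [[0,0,-0.03],[0,0,0],0.4],
  [[0,0,-0.03],[0,0,0],0.2],
  [[0,0,-0.03],[0,0,0],0.2],
  [[0,0,-0.02],[0,0,0],0.2],
  [[0,0,0],[0,0,0],0.2],
])

```text
time: 19.4
tool_pos: [563.7, 263.2, 158.5]
tcp_rot: [179.8, -0.2, 90.0]
ft_force: [-0.3, -0.3, 0.7]
finger_gap: 68.5
```

Run:
```python
from h import *
s=snap('scene','s8');t=snap('wrist','w8')
go([484.5,5.5,170])
b=cv2.resize(s['image'][190:260,345:430],(400,330),interpolation=cv2.INTER_CUBIC)
o=np.zeros((330,800,3),np.uint8);o[:,:400]=b;o[:300,400:]=cv2.resize(t['image'],(400,300));cv2.imwrite('pics/c8.png',o)
```

```text
t 19.5 pos [562.1 262.6 154.7] rot [-1.7994e+02 -7.0000e-02  8.9950e+01] F [ 0.6  0.7 -0.4] gap 68.3
shift m [-0.2572 -0.0774 -0.0155] turn [-0.001 -0.001 -0.001]
```

View pics/c8.png

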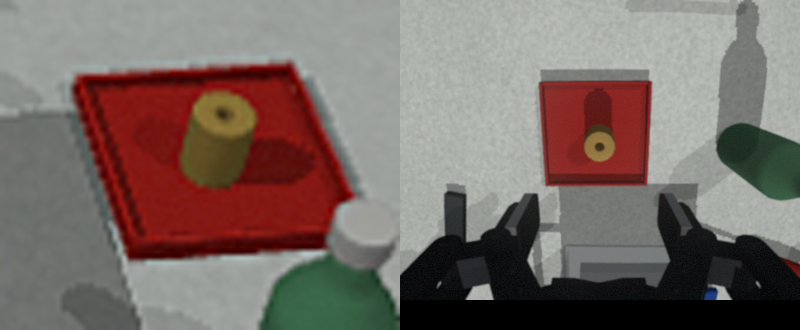

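Sleeve_b is standing upright in the tray. Now the bar, with the jaws pre-closed to about 27 mm so the inner finger fits the gap.

Emit:
carry_out([
  [[-0.02,-0.006,-0.001],[0,0,0.01],0.3],
  [[-0.03,-0.009,-0.001],[0,0,0.007],0.5],
  [[-0.03,-0.009,-0.001],[0,0,0],0.6],
  [[-0.03,-0.009,-0.001],[0,0,0],0.68],
  [[-0.03,-0.009,-0.001],[0,0,0],0.68],
  [[-0.03,-0.009,-0.001],[0,0,0],0.68],
  [[-0.03,-0.009,-0.001],[0,0,0],0.68],
  [[-0.03,-0.009,-0.001],[0,0,0],0.68],
  [[-0.015,-0.005,-0.001],[0,0,0],0.68],
  [[0,0,0],[0,0,0],0.68],
])

```text
time: 20.5
tool_pos: [468.9, 9.8, 143.9]
tcp_rot: [-178.2, 0.1, 89.1]
ft_force: [-0.3, -0.2, -0.5]
finger_gap: 27.8
```

Run:
```python
from h import *
t=snap('wrist','w9')
go([484.2,5.4,130],yaw=89)
```

```text
t 20.55 pos [468.9  10.6 143.7] rot [-1.7816e+02  1.0000e-01  8.9090e+01] F [ 0.  -0.7  0.2] gap 27.3
shift m [-0.005   0.0158  0.0132] turn [-0.032  0.002  0.002]
```

View pics/w9.png

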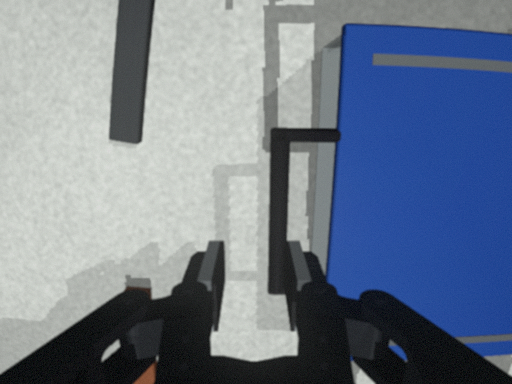

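The wrist view shows the bar as a vertical strip at u≈270–289, with the upper arm at v≈135 and the lid to the right.

Run:
```python
from h import *
s=load('w9'); m=s['image'].max(2)<50
for v in (160,180,200,220,240):
    xs=[x for x in range(262,300) if m[v,x]]; print(v,xs[0],xs[-1],plane(s,(xs[0]+xs[-1])/2,v,84).round(1))
print([plane(s,300,v,84).round(1) for v in (128,142)])
print([plane(s,u,v,88).round(1) for u,v in ((342,25),(338,150),(333,220))])
```

```text
160 272 287 [482.4  43.4  84. ]
180 271 287 [482.2  30.9  84. ]
200 271 286 [481.9  18.   84. ]
220 271 285 [481.7   4.6  84. ]
240 270 285 [481.4  -9.4  84. ]
[array([494.4,  62.4,  84. ]), array([494.5,  54.2,  84. ])]
[array([515.9, 118.5,  88. ]), array([516.5,  49.9,  88. ]), array([515.8,   6. ,  88. ])]
```

Emit:
carry_out([
  [[-0.004,0.007,0.002],[-0.032,0.002,0],0.68],
  [[0,0.005,0.006],[0,0,0],0.68],
  [[0,0,0.006],[0,0,0],0.68],
  [[0,0,0],[0,0,0],0.68],
])

```text
time: 20.95
tool_pos: [479.8, 9.2, 125.0]
tcp_rot: [-179.7, -0.1, 89.2]
ft_force: [-1.3, 0.6, 0.3]
finger_gap: 27.7
```

Run:
```python
from h import *
s=snap('wrist','w10')
go([483,5.5,100],yaw=89)
print(proj(s,[[483,40,84],[483,5.5,84]]))
```

```text
t 21.0 pos [480.    9.2 125.5] rot [-1.7971e+02 -1.1000e-01  8.9160e+01] F [-1.   1.4 -0.5] gap 27.5
shift m [-0.0037  0.0032  0.0254] turn [-0.005 -0.002  0.003]
[[260.37662865 172.22730389]
 [260.93193516 229.85566584]]
```

View pics/w10.png

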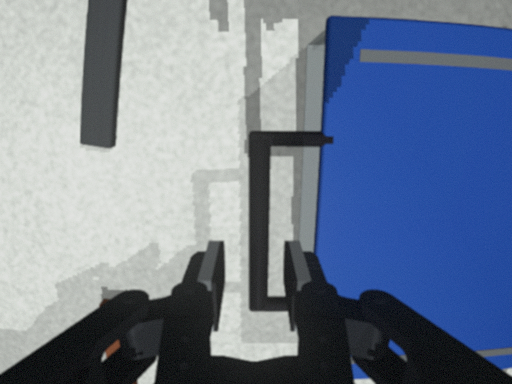

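Emit:
carry_out([
  [[-0.003,0.003,0.002],[-0.005,0,0],0.68],
  [[0,0,0.006],[0,0,0],0.68],
  [[0,0,0.008],[0,0,0],0.68],
  [[0,0,0.006],[0,0,0],0.68],
  [[0,0,0],[0,0,0],0.68],
])

```text
time: 21.5
tool_pos: [483.2, 6.7, 101.4]
tcp_rot: [-180.0, -0.1, 89.2]
ft_force: [0.1, 0.3, 0.4]
finger_gap: 27.1
```

Run:
```python
from h import *
go([483,5.5,67],yaw=89)
```

```text
t 21.5 pos [483.2   6.7 101.4] rot [-1.7998e+02 -1.2000e-01  8.9230e+01] F [0.1 0.3 0.4] gap 27.1
shift m [-0.0013 -0.0001  0.0344] turn [-0.    -0.002  0.004]
```

Emit:
carry_out([
  [[0,0,0.007],[0,0,0],0.68],
  [[0,0,0.007],[0,0,0],0.68],
  [[0,0,0.007],[0,0,0],0.68],
  [[0,0,0.006],[0,0,0],0.68],
  [[0,0,0.004],[0,0,0],0.68],
  [[0,0,0],[0,0,0],0.68],
])

```text
time: 22.1
tool_pos: [482.8, 6.8, 67.2]
tcp_rot: [-179.9, -0.1, 89.2]
ft_force: [-0.2, 0.2, -0.1]
finger_gap: 27.1
```

Run:
```python
from h import *
go([483,5.5,67],yaw=89)
```

```text
t 22.1 pos [482.8   6.8  67.2] rot [-1.7993e+02 -1.2000e-01  8.9220e+01] F [-0.2  0.2 -0.1] gap 27.1
shift m [-0.0013  0.0003  0.0002] turn [-0.001 -0.002  0.004]
```

Emit:
carry_out([
  [[0,0,-0.0005],[0,0,0],0.85],
  [[0,0,-0.0005],[0,0,0],1],
  [[0,0,-0.0005],[0,0,0],1],
  [[0,0,-0.0005],[0,0,0],1],
], newtons=40)

```text
time: 22.5
tool_pos: [482.3, 6.8, 69.2]
tcp_rot: [-179.9, -0.1, 89.2]
ft_force: [-0.9, 0.1, -2.6]
finger_gap: 10.2
```

Run:
```python
from h import *
go([483,5.5,67],yaw=89)
q=r.sense()['tool_pos']; u=np.array([np.cos(np.radians(-.9)),np.sin(np.radians(-.9)),0])
rel=lambda th: (-205*np.cos(th)+4*np.sin(th), 205*np.sin(th)+4*np.cos(th))
for d in range(0,61,5):
    a=rel(np.radians(d)); b=rel(0); p=q+u*(a[0]-b[0])+[0,0,a[1]-b[1]]; print(d,p.round(1))
```

```text
t 22.5 pos [482.3   6.8  69.2] rot [-1.7987e+02 -1.2000e-01  8.9210e+01] F [-0.9  0.1 -2.6] gap 10.2
shift m [-0.0013  0.0007  0.0022] turn [-0.002 -0.002  0.004]
0 [482.3   6.8  69.2]
5 [483.4   6.8  87.1]
10 [486.1   6.7 104.8]
15 [490.3   6.7 122.2]
20 [496.    6.6 139.1]
25 [503.2   6.5 155.5]
30 [511.8   6.3 171.2]
35 [521.7   6.2 186.1]
40 [532.8   6.  200.1]
45 [545.2   5.8 213. ]
50 [558.6   5.6 224.8]
55 [573.    5.4 235.5]
60 [588.2   5.1 244.8]
```

Emit:
carry_out([
  [[0,0.0003,-0.007],[0,0,0],1],
  [[0,0.0007,-0.009],[0,0,0],1],
  [[0,0.001,-0.009],[0,0,0],1],
  [[0,0.0015,-0.009],[0,0,0],1],
  [[0,0.002,-0.009],[0,0,0],1],
], newtons=60)

```text
time: 23.0
tool_pos: [488.5, 6.7, 115.6]
tcp_rot: [-179.9, -0.1, 89.2]
ft_force: [2.2, 0.8, -4.0]
finger_gap: 9.9
```

```bash
cat >> h.py <<'E'
u=np.array([np.cos(np.radians(-.9)),np.sin(np.radians(-.9)),0]); q0=np.array([482.3,6.8,69.2])
rel=lambda th: np.array([-205*np.cos(th)+4*np.sin(th), 205*np.sin(th)+4*np.cos(th)])
def arc():
    q=r.sense(); p=q['tool_pos']; hx=q0@u+205; hz=q0[2]-4
    d=np.array([hx-p@u, p[2]-hz]); th=np.degrees(np.arctan2(d[1],d[0]))-np.degrees(np.arctan2(4,205))
    print('t',q['time'],'pos',p.round(1),'rot',q['tcp_rot'].round(2),'F',q['ft_force'].round(1),'gap',q['finger_gap'].round(1),'theta',th.round(2),'rad',np.hypot(*d).round(1),'want 205.0')
    for k in (2.5,5,7.5,10,12.5,15,20):
        a=rel(np.radians(th+k)); P=np.array([hx+a[0],hz+a[1]]); print(round(th+k,1),'ty',round(P[0]-p@u,1),'tz',round(p[2]-P[1],1))
E
python3 -c "
from h import *
arc();s=snap('scene','s11')"
```

```text
Traceback (most recent call last):
  File "h.py", line 28, in arc
    print('t',q['time'],'pos',p.round(1),'rot',q['tcp_rot'].round(2),'F',q['ft_force'].round(1),'gap',q['finger_gap'].round(1),'theta',th.round(2),'rad',np.hypot(*d).round(1),'want 205.0')
                                                                                                      ^^^^^^^^^^^^^^^^^^^^^
AttributeError: 'float' object has no attribute 'round'
```

```bash
sed -i "s/q\['finger_gap'\].round(1)/round(q['finger_gap'],1)/" h.py
python3 -c "
from h import *
arc();s=snap('scene','s11')"
```

```text
t 23.0 pos [488.5   6.7 115.6] rot [-1.7992e+02 -1.3000e-01  8.9200e+01] F [ 2.2  0.8 -4. ] gap 9.9 theta 13.1 rad 205.1 want 205.0
15.6 ty 2.4 tz -8.6
18.1 ty 5.2 tz -17.1
20.6 ty 8.3 tz -25.5
23.1 ty 11.8 tz -33.7
25.6 ty 15.7 tz -41.8
28.1 ty 19.9 tz -49.7
33.1 ty 29.3 tz -64.9
```

View pics/s11.png

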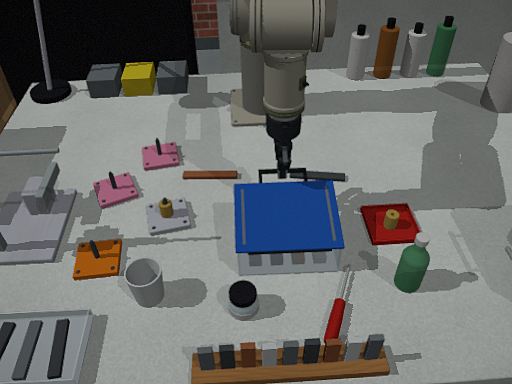

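The lid is rising in the grip at about 13°, and everything else is in place. I'll go on along the arc.

Emit:
carry_out([
  [[0,0.0024,-0.0085],[0,0,0],1],
  [[0,0.0028,-0.0085],[0,0,0],1],
  [[0,0.0031,-0.0084],[0,0,0],1],
  [[0,0.0035,-0.0082],[0,0,0],1],
  [[0,0.0039,-0.0081],[0,0,0],1],
  [[0,0.0042,-0.0079],[0,0,0],1],
])

```text
time: 23.65
tool_pos: [510.3, 6.3, 170.3]
tcp_rot: [-179.9, -0.1, 89.2]
ft_force: [3.4, 0.7, -5.3]
finger_gap: 9.9
```

```bash
python3 -c "
from h import *
arc()"
```

```text
t 23.65 pos [510.3   6.3 170.3] rot [-1.7994e+02 -1.3000e-01  8.9210e+01] F [ 3.4  0.7 -5.3] gap 9.9 theta 29.58 rad 205.9 want 205.0
32.1 ty 5.4 tz -7.2
34.6 ty 10.5 tz -14.6
37.1 ty 15.9 tz -21.7
39.6 ty 21.6 tz -28.6
42.1 ty 27.5 tz -35.3
44.6 ty 33.8 tz -41.6
49.6 ty 47.1 tz -53.6
```

Emit:
carry_out([
  [[0,0.0051,-0.0072],[0,0,0],1],
  [[0,0.0052,-0.0072],[0,0,0],1],
  [[0,0.0055,-0.007],[0,0,0],1],
  [[0,0.0057,-0.0069],[0,0,0],1],
  [[0,0.006,-0.0067],[0,0,0],1],
  [[0,0.0063,-0.0063],[0,0,0],1],
])

```text
time: 24.25
tool_pos: [544.2, 5.7, 215.0]
tcp_rot: [-179.5, -0.1, 89.2]
ft_force: [-4.0, 0.7, 1.3]
finger_gap: 9.8
```

```bash
python3 -c "
from h import *
arc()"
```

```text
t 24.25 pos [544.2   5.7 215. ] rot [-1.7953e+02 -1.2000e-01  8.9210e+01] F [-4.   0.7  1.3] gap 9.8 theta 45.21 rad 207.1 want 205.0
47.7 ty 8.1 tz -4.5
50.2 ty 14.9 tz -10.3
52.7 ty 22.0 tz -15.7
55.2 ty 29.4 tz -20.8
57.7 ty 36.9 tz -25.6
60.2 ty 44.7 tz -30.1
65.2 ty 60.7 tz -38.0
```

Emit:
carry_out([
  [[0,0.0075,-0.0046],[-0.008,0,0],1],
  [[0,0.007,-0.0055],[0,0,0],1],
  [[0,0.0071,-0.0054],[0,0,0],1],
  [[0,0.0073,-0.0051],[0,0,0],1],
  [[0,0.0055,-0.0035],[0,0,0],1],
  [[0,0,0],[0,0,0],1],
])

```text
time: 24.85
tool_pos: [582.2, 4.9, 245.4]
tcp_rot: [179.9, -0.1, 89.2]
ft_force: [-3.3, 0.1, 1.0]
finger_gap: 9.8
```

```bash
python3 -c "
from h import *
snap('scene','s12');snap('wrist','w12');arc()"
```

```text
t 24.95 pos [581.3   5.  244.9] rot [-1.800e+02 -1.000e-01  8.921e+01] F [-3.8  0.4  2.6] gap 9.4 theta 58.36 rad 208.6 want 205.0
60.9 ty 9.6 tz -1.3
63.4 ty 17.6 tz -5.3
65.9 ty 25.8 tz -9.0
68.4 ty 34.1 tz -12.3
70.9 ty 42.5 tz -15.3
73.4 ty 51.1 tz -17.9
78.4 ty 68.5 tz -21.9
```

View pics/s12.png

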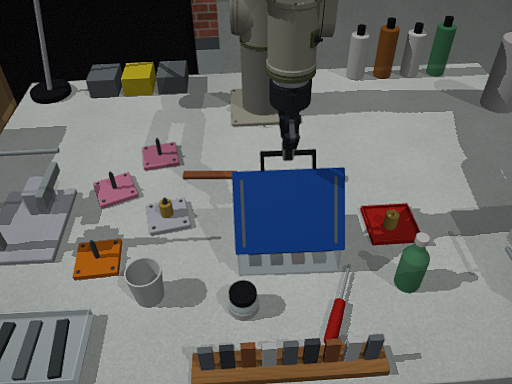

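View pics/w12.png

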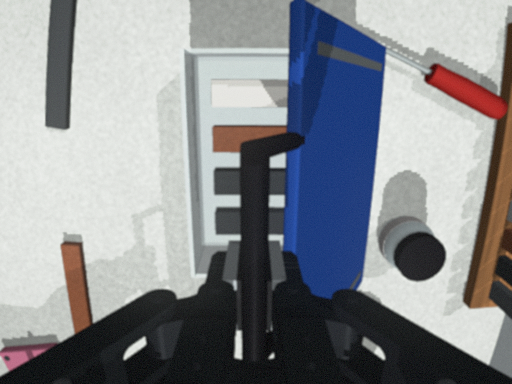

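Run:
```python
from h import *
t=snap('top','t12')
cv2.imwrite('pics/c12.png',cv2.resize(t['image'][100:220,170:300],None,fx=5,fy=5,interpolation=cv2.INTER_CUBIC))
s=load('w12'); m=s['image'].max(2)<40
from scipy.optimize import brentq
H=np.array([688.3,2.0,80.])
def angle(s,px):
    c,d=ray(s,*px)
    # ray param; distance from hinge axis in (u,z) = 205.04 ; pick intersection
    U=np.array([u[0],u[1],0.]); f=lambda k:np.hypot((H-c-k*d)@U,(c+k*d-H)[2])-np.hypot(205,4)
    ks=np.linspace(20,1500,3000); v=[f(k) for k in ks]; out=[]
    for i in range(len(ks)-1):
        if v[i]*v[i+1]<0:
            k=brentq(f,ks[i],ks[i+1]); p=c+k*d; out.append((np.degrees(np.arctan2(p[2]-80,(H-p)@U))-1.1,p.round(1)))
    return out
for v in (165,180,195,210,225):
    xs=[x for x in range(228,290) if m[v,x]]; print(v,xs[0],xs[-1],angle(s,((xs[0]+xs[-1])/2,v)))
```

```text
165 242 267 [(np.float64(57.475560690830655), array([582.2,  51. , 255. ])), (np.float64(-59.93877600836705), array([581.8, -25.5, -95.5]))]
180 242 268 [(np.float64(57.54534280445228), array([582.3,  44.8, 255.1])), (np.float64(-60.19319625899402), array([582.2, -48.1, -95.9]))]
195 242 267 [(np.float64(57.483816777650866), array([582. ,  38.5, 255. ])), (np.float64(-59.968851153857415), array([581.1, -71. , -95.5]))]
210 241 268 [(np.float64(57.488168999676006), array([581.9,  32. , 255. ])), (np.float64(-59.98470816194211), array([580.8, -94.7, -95.5]))]
225 241 267 [(np.float64(57.42400679279993), array([581.6,  25.3, 254.9])), (np.float64(-59.751133735939774), array([ 579.7, -118.9,  -95.1]))]
```

View pics/c12.png

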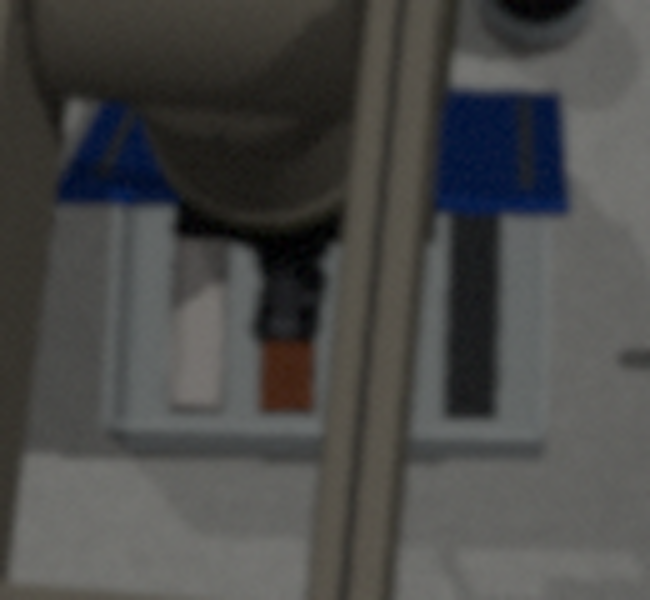

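Emit:
carry_out([
  [[0,0.003,0],[0,0,0],1],
  [[0,0.003,0],[0,0,0],1],
  [[0,0.002,0],[0,0,0],1],
  [[0,0,0],[0,0,0],1],
])

```text
time: 25.4
tool_pos: [586.8, 4.9, 248.2]
tcp_rot: [-179.9, -0.1, 89.2]
ft_force: [-1.5, 0.1, -3.4]
finger_gap: 9.7
```

```bash
cat >> h.py <<'E'
def wang(f):
    from scipy.optimize import brentq
    s=snap('wrist',f); m=s['image'].max(2)<40; H=np.array([688.3,2.0,80.]); o=[]
    for v in (165,180,195,210):
        xs=[x for x in range(225,290) if m[v,x]]; c,d=ray(s,(xs[0]+xs[-1])/2,v)
        g=lambda k:np.hypot((H-c-k*d)@u,(c+k*d-H)[2])-np.hypot(205,4)
        # nearest intersection above the bench
        ks=np.linspace(20,400,800); w=[g(k) for k in ks]
        i=[i for i in range(799) if w[i]*w[i+1]<0][0]; k=brentq(g,ks[i],ks[i+1]); p=c+k*d
        o.append(np.degrees(np.arctan2(p[2]-80,(H-p)@u))-1.1)
    print('lid angle',np.round(o,2),'bar',p.round(1),'edges',xs[0],xs[-1])
E
python3 -c "
from h import *
wang('w13');arc()"
```

```text
lid angle [59.17 59.11 59.18 59.12] bar [586.9  31.9 258. ] edges 241 268
t 25.45 pos [586.7   4.9 248. ] rot [-1.7985e+02 -6.0000e-02  8.9220e+01] F [-4.3 -0.   2. ] gap 9.8 theta 60.06 rad 208.7 want 205.0
62.6 ty 9.7 tz -0.9
65.1 ty 17.8 tz -4.7
67.6 ty 26.1 tz -8.2
70.1 ty 34.5 tz -11.2
72.6 ty 43.0 tz -13.9
75.1 ty 51.6 tz -16.3
80.1 ty 69.2 tz -19.8
```

Emit:
carry_out([
  [[0,0.0015,0],[0,0,0],1],
  [[0,0,0],[0,0,0],1],
  [[0,0,0],[0,0,0],1],
])

```text
time: 25.75
tool_pos: [586.8, 4.9, 248.1]
tcp_rot: [-179.7, -0.1, 89.2]
ft_force: [-2.9, 0.3, 2.1]
finger_gap: 9.4
```

Run:
```python
from h import *
wang('w14'); s=snap('scene','s14'); arc()
a=cv2.resize(s['image'][140:260,225:350],None,fx=4.8,fy=4.8,interpolation=cv2.INTER_CUBIC); cv2.imwrite('pics/c14.png',a)
for th in (56,58,60,62,64):
    t=np.radians(th); H=np.array([688.3,2.,80])
    def P(l,n,y): # l along from hinge, n normal
        return H+u*(-l*np.cos(t)+n*np.sin(t))+np.array([0,0,l*np.sin(t)+n*np.cos(t)])+y*np.array([-u[1],u[0],0])
    px=proj(s,[P(205,4,54),P(205,4,-46),P(172,8,112),P(172,8,-108)]); print(th,px.round(1).tolist(),((px-[225,140])*4.8).round().tolist())
```

```text
lid angle [59.12 59.19 59.13 59.13] bar [587.   31.9 258. ] edges 241 268
t 25.85 pos [586.9   4.9 248.2] rot [-1.7973e+02 -6.0000e-02  8.9220e+01] F [-4.9 -0.   1.6] gap 9.7 theta 60.12 rad 208.7 want 205.0
62.6 ty 9.7 tz -0.9
65.1 ty 17.8 tz -4.7
67.6 ty 26.1 tz -8.1
70.1 ty 34.5 tz -11.2
72.6 ty 43.0 tz -13.9
75.1 ty 51.6 tz -16.2
80.1 ty 69.2 tz -19.7
56 [[312.7, 151.4], [263.1, 153.4], [341.9, 166.8], [232.9, 171.3]] [[421.0, 55.0], [183.0, 65.0], [561.0, 129.0], [38.0, 150.0]]
58 [[313.3, 151.8], [263.2, 153.8], [342.6, 167.3], [232.8, 171.8]] [[424.0, 57.0], [184.0, 66.0], [565.0, 131.0], [38.0, 153.0]]
60 [[313.9, 152.3], [263.4, 154.3], [343.3, 167.9], [232.8, 172.4]] [[427.0, 59.0], [184.0, 69.0], [568.0, 134.0], [37.0, 156.0]]
62 [[314.4, 152.9], [263.6, 155.0], [344.0, 168.6], [232.7, 173.2]] [[429.0, 62.0], [185.0, 72.0], [571.0, 137.0], [37.0, 159.0]]
64 [[315.1, 153.7], [263.8, 155.7], [344.7, 169.4], [232.7, 174.0]] [[432.0, 66.0], [186.0, 76.0], [574.0, 141.0], [37.0, 163.0]]
```

View pics/c14.png

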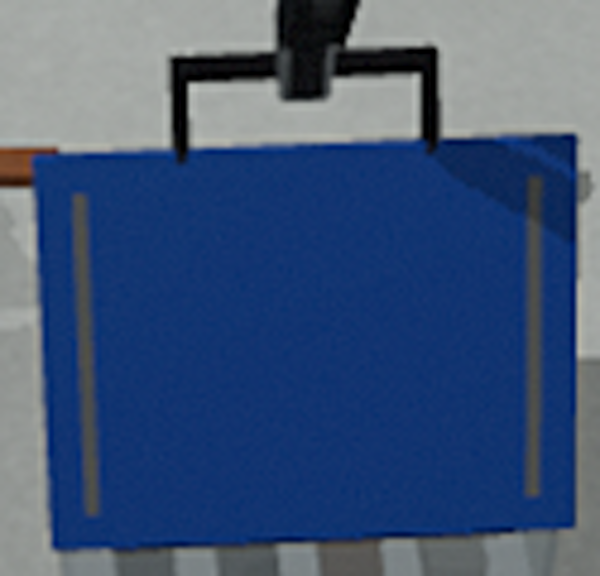

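View pics/w14.png

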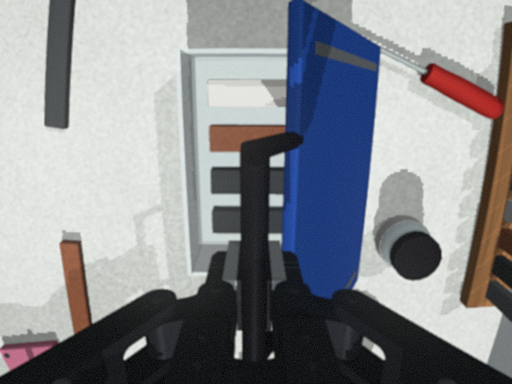

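Emit:
carry_out([
  [[0,0.003,-0.001],[0,0,0],1],
  [[0,0.001,0],[0,0,0],1],
  [[0,0,0],[0,0,0],1],
  [[0,0,0],[0,0,0],1],
])

```text
time: 26.25
tool_pos: [589.8, 4.8, 249.8]
tcp_rot: [-179.6, -0.1, 89.2]
ft_force: [-4.8, -0.3, 2.7]
finger_gap: 9.4
```

Run:
```python
from h import *
wang('w15'); arc(); s=snap('scene','s15'); print(r.sense()['qd'].round(2))
```

```text
lid angle [60.2  60.08 60.08 60.09] bar [589.9  31.9 259.7] edges 241 268
t 26.3 pos [589.8   4.8 249.8] rot [-1.796e+02 -6.000e-02  8.922e+01] F [-5.1 -0.3  1.5] gap 9.6 theta 61.03 rad 208.7 want 205.0
63.5 ty 9.7 tz -0.7
66.0 ty 17.9 tz -4.4
68.5 ty 26.2 tz -7.7
71.0 ty 34.7 tz -10.6
73.5 ty 43.2 tz -13.2
76.0 ty 51.9 tz -15.3
81.0 ty 69.5 tz -18.6
[ 0.09  0.04  0.06 -0.01  0.11  0.04]
```

View pics/s15.png

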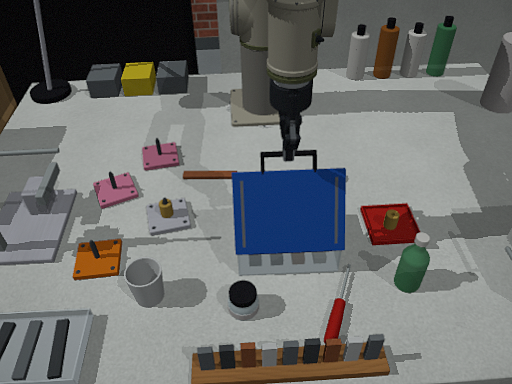

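The lid measures 60.1° by camera and 61° by the arm. It is steady and gripped. Sleeve_a is on the pin at (167,208), sleeve_b is upright in the tray at (391,219), and everything else is unmoved.

```bash
python3 -c "
from bench import r
print(r.hand_in())"
```

```text
the job is handed in; nothing more can be done
None
```

The job is done and handed in at about 26 s of the 69 s allowed. I put the wide-bore sleeve (sleeve_a) over the grey gauge's pin. The narrow-bore one (sleeve_b) went upright into the red tray. Only after that did I lift the lid by its bar, and the gripper is still holding it open.

- **Sleeves:** after release, the pictures showed sleeve_a fully down on the foot plate and sleeve_b standing upright in the tray.
- **Lid angle:** the last checks differed slightly: 60.1° from the wrist camera and 61.0° from the arm's position. My estimate puts the bar about 9 mm below the centre of the pads. Between the last few checks it did not slip, and the arm was steady with only a few newtons at the wrist.
- **Bystanders:** in the last scene view everything else on the bench looked unmoved. I judged this by eye and did not measure it.

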